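# Push a steel core up the feed ramp and shut the keeper

### The arm

A 7-joint arm with a two-finger parallel gripper is mounted at the origin on the work surface. World frame = base frame: x ahead of the robot, y to its left, z up, the work surface at z = 0. Lengths are in m, angles in rad, forces in N, time in s.
With the tool pointing down it reaches from about 0.4 to 0.85 m from the base axis. Payload 10.4 kg.
Tool frame: the origin (TCP) lies between the finger pads; the fingertips stand 8 mm ahead of it and the grasp point (between the pads) lies 11 mm behind it; z points along the fingers, x is the direction in which the jaws open and shut, and the axes are right-handed (so a half turn about z gives the same grasp; the last joint's range is limited). The gripper opens to 87 mm and grips with 3 to 60 N. Pads are 19 mm wide; open, the fingers measure 117 mm over their backs; the gripper's body (75 mm by 190 mm) begins 51 mm behind the grasp point.
Start: joints at [-1.341, 0.332, -0.065, 1.46, 0.022, 1.35, -0.088], TCP at [0.156, 0.605, 0.231] pointing down, gripper open.
Joint ranges: [-2.6, 2.6], [-0.5, 2.12], [-1.47, 1.34], [0.16, 2.42], [-1.27, 4.41], [0.06, 2.06], [-2.6, 2.6]. Speed limits (rad/s): [2.22, 2.22, 2.79, 2.79, 3.14, 3.14, 3.14].

### API

Orientations are given as a unit quaternion [x, y, z, w].
In Python, from bench import r, viewer gives the robot as it stands.
- The arm moves only by the tool apply_moves, never from a script. Its argument "increments" is a list of rows, each an object with "grip": the closure in counts, from 0 (fully open) to 255 (shut); "xyz": the shift along the tool's x, y, z in mm, a list of three; "rotation": the turn, a rotation vector about the tool's x, y, z in degrees, a list of three. A call has 1 to 5 rows; each row is the pose to reach, as a shift and turn from the pose measured when the call began, along the tool's axes at that moment; what a row does not reach only later rows make up. A row lasts 1/8 s, in which the tool goes at most 62.5 mm and 10.7 degrees, less where a joint would pass 70% of its speed; a pose out of reach is approached as far as the arm can. A call with a gripper value outside its range is refused whole. The fingers move at their own pace and stop on an object; "squeeze" is the grip in N (left out, the last holds). Time passes only in rows, so rows that repeat a pose let the fingers close. It gives the time, the measured TCP pose, the force and the opening at its end, in the units of the state.
- r.read_state(): the state, without advancing time (a new reading comes with each control period).
- viewer.camera(name): name is "scene" or "top" or "wrist"; returns a dict with "img" (384x512x3 uint8, blue, green, red), "range_z" (384x512 float32, m along the optical axis (not along the pixel's ray), 0 where there is no reading), "vertical_fov" (degrees; the focal length in pixels is half the picture's height over the tangent of half this angle, whatever the lens; pixels are square), "cx", "cy" (the principal point, pixels), "rvec" (rotation vector, rad) and "tvec" (3), from world to camera coordinates, as OpenCV has them. Camera axes: x right, y down, z forward; pixel columns grow to the right and rows downward; lengths in m; the calibration is good to about 2 mm. A picture is of the moment at which its call begins.
- r.close_job(): hands the job in, once; it reports no verdict.
The state is a dict: "time": time; "joint_positions": joint angles; "joint_vel": joint speeds; "joint_torque": joint torques, N m; "ee_pos": TCP position; "eef_rot": TCP orientation; "ft_force": force on the tool from outside, world axes, zero at the start; "torque": the same for the moment, N m; "width": finger opening in m.
Only numpy, scipy, OpenCV 4.12 (cv2) and the standard library are available. Lean on these libraries where they do the work, as an engineer would, in place of code of your own. Each camera call takes 0.05 s, during which the arm holds its last target.

### The job

Push the steel core lying at the foot of the feed ramp up the slope, with the outside of your fingers, over the crest and home against the end stop, without lifting it and without ever losing it so that it runs away or rolls back down the slope. Once it sits at the stop, push the swinging keeper bar fully shut across the track behind it. Nothing is to be picked up, and the two small coils and the spool standing around the ramp are left as they are.

Things in the scene. Friction and masses are not known exactly. Their poses are not given: they have to be found in the camera images.
- feeder: Aluminium feed ramp fixed to the table, 285 mm long, 150 mm wide over its base plate. Origin on the table under the ramp's middle; x points uphill to the end stop, y to the left looking uphill, z up. The track is 100 mm wide between two side rails that stand 10 mm above it. A lip across the foot end (x = -139 mm) is 18 mm above the table.
- foot (a point): Middle of the line where the slope begins, on the track, 12 mm above the table, at x = -60 mm in the ramp's frame; axes as the ramp's. From here down to the lip (x = -136 mm) the track is a level apron.
- crest (a point): Middle of the crest, the upper end of the 10 degree slope, on the track, 33 mm above the table, at x = 60 mm in the ramp's frame. On the slope a core rolls back when let go; past the crest the track is a shallow hollow that falls 6 mm to the end stop, and a core stays there by itself.
- seat (a point): Where the centre of a fully seated core lies: in the hollow, against the end stop; x = 81, y = 0, z = 52.5 mm in the ramp's frame, axes as the ramp's. The stop's face is 22 mm further on; its top is 74 mm above the table.
- core: The core: a smooth steel sleeve 44 mm in diameter and 90 mm long, about 0.35 kg, lying across the track on the level apron at the foot of the ramp, free to roll; polished, so it also slides easily (friction about 0.3). Origin at its centre; its y axis is the cylinder's axis, its x and z axes turn as it rolls.
- keeper (a joint): Angle of the keeper: a steel bar on edge, 5 mm thick, 42 to 68 mm above the table, reaching 129 mm from its upright hinge right of the track (looking uphill). 0 = shut, straight across the track (along the ramp's +y), at its limit. Grows anticlockwise from above: 1.57 points downhill, just outside the right rail. Starts at 1.5 to 1.85 (limit 2.0), stays where left; 1 N at 85 mm moves it.
- keeper_hinge (a point): Point on the keeper's hinge axis at the bar's half height, 55 mm above the table, at x = 53.5, y = -66 mm in the ramp's frame; axes as the ramp's. To shut, the bar is pushed on the side away from the track, then uphill.
- coil_a: Bystander, not to be disturbed: small tape-wrapped coil, a block 26 x 22 x 26 mm high, standing beside the ramp on the keeper's opposite side. Origin at its underside.
- coil_b: Bystander, not to be disturbed: a second such coil, 26 x 22 x 26 mm high, standing near the foot of the ramp. Origin at its underside.
- spool: Bystander, not to be disturbed: empty grey plastic spool standing upright, 52 mm across its flanges, 45 mm high, beyond the end stop. Origin at its underside.
Not all that is in view belongs to the job. There is more than one size of the core; the job needs the smallest.

How it is judged:
By the outcome, as a careful person would: the job done as asked, in the order asked, and still so for the second after the job is handed in, with the robot touching nothing.
It also fails if it takes over 54 s, if anything falls off the work surface, if the arm or the gripper's body presses on something with over 40 N, if the wrist force passes 120 N, or if a joint passes its speed limit or range.

## Working session

There is one attempt and no reset: what is moved stays moved. The work goes in short steps, Python scripts to look and compute and a tool call to move; the robot and the scene stay as the last step left them, time stands still between calls to the robot, and variables do not carry over. Pictures are saved under pics/ and viewed, and the job is handed in when it is done.

Besides the shell and the picture viewer there is one more tool, called after ">>>" as a command line: name --argument value ..., lists and objects as JSON in quotes. apply_moves: Moves the arm, as the interface text tells. Its arguments: {"type":"object","properties":{"increments":{"type":"array","items":{"type":"object","properties":{"grip":{"type":"number"},"xyz":{"type":"array","items":{"type":"number"}},"rotation":{"type":"array","items":{"type":"number"}}}}},"squeeze":{"type":"number"}},"required":["increments"]}

```bash
ls; mkdir -p pics; python3 - <<'E'
from bench import r, viewer
import cv2, numpy as np, pickle
d={}
for n in ("scene","top","wrist"):
    c=viewer.camera(n); d[n]=c; cv2.imwrite(f"pics/{n}0.png",c["img"])
    print(n,c["vertical_fov"],c["cx"],c["cy"],c["rvec"],c["tvec"])
pickle.dump(d,open("c0.pkl","wb"))
print(r.read_state())
E
```

```text
pics
scene 56.34242743598515 252.59109332708894 196.1904811160665 [ 2.16973745  0.54016555 -0.27423215] [-0.37724497 -0.09257584  1.03862185]
top 46.77010491058712 251.19531265800023 195.41682194846052 [ 2.18366259 -2.14276511  0.11837947] [-0.03247977  0.46571342  0.97683099]
wrist 71.49415161066631 254.650201205246 187.80622827682112 [-2.31964873 -1.79676191 -0.22389902] [-0.62334255 -0.0296504   0.38948912]
{'time': 0.15, 'joint_positions': array([-1.34061542,  0.33271223, -0.06470272,  1.46075929,  0.02162994,
        1.3499138 , -0.08849022]), 'joint_vel': array([-0.00109937, -0.00079137, -0.00058622, -0.00324165,  0.0020626 ,
       -0.00163922, -0.00123923]), 'joint_torque': array([ 7.46290443e-04, -6.23639345e+01,  2.46280013e-02, -3.90141857e+01,
       -6.14567776e-02,  3.72747565e-02,  1.32156788e-04]), 'ee_pos': array([0.15624619, 0.60485063, 0.22994056]), 'eef_rot': array([ 7.90589070e-01,  6.12346815e-01, -4.08807131e-04,  3.65253727e-04]), 'ft_force': array([ 0.20547007, -0.55553017, -0.6443414 ]), 'torque': array([-0.04796115,  0.01240818,  0.02273924]), 'width': 0.08679569352375129}
```

View pics/scene0.png

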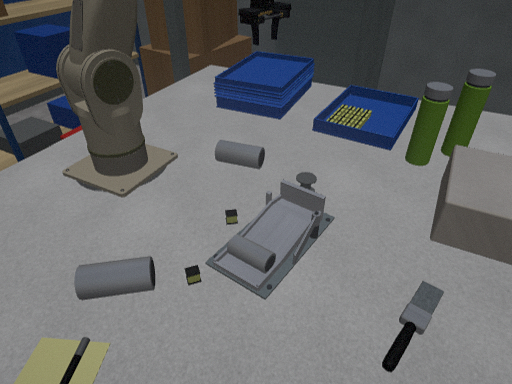

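View pics/top0.png

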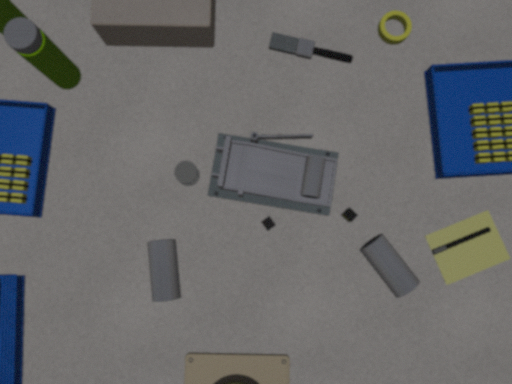

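View pics/wrist0.png

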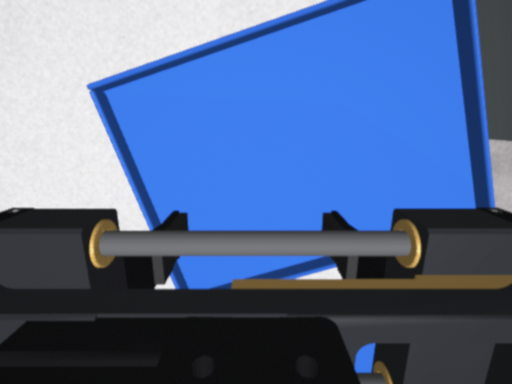

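The scene and top views show the ramp at top pixel (275,175), with the stop to the left (+y world) and the core at (313,180). The keeper runs from (254,137) to (312,136), the coils are at (268,223) and (349,214), and the spool is at (187,173). The other two sleeves are away from the ramp. Next I'll measure the ramp's pose.

```bash
cat > h.py <<'E'
import numpy as np, cv2
def K(c):
    f=c["img"].shape[0]/2/np.tan(np.radians(c["vertical_fov"])/2); return np.array([[f,0,c["cx"]],[0,f,c["cy"]],[0,0,1]])
def ext(c): return cv2.Rodrigues(np.array(c["rvec"],float))[0],np.array(c["tvec"],float).ravel()
def ray(c,uv,z):
    uv=np.atleast_2d(np.array(uv,float)); R,t=ext(c); C=-R.T@t
    d=(R.T@np.linalg.inv(K(c))@np.c_[uv,np.ones(len(uv))].T).T
    return C+d*((z-C[2])/d[:,2])[:,None]
def cloud(c):
    h,w=c["range_z"].shape; v,u=np.mgrid[:h,:w]; Z=c["range_z"]; R,t=ext(c); k=K(c)
    P=np.stack([(u-k[0,2])*Z/k[0,0],(v-k[1,2])*Z/k[1,1],Z],-1)
    return (P-t)@R
def proj(c,P): return cv2.projectPoints(np.atleast_2d(np.array(P,float)),np.array(c["rvec"],float),np.array(c["tvec"],float),K(c),None)[0][:,0]
E
python3 - <<'E'
import pickle; from h import *
d=pickle.load(open("c0.pkl","rb"))
for n,(x0,x1,y0,y1) in dict(top=(170,370,110,240),scene=(170,350,160,300)).items():
    c=d[n]; cv2.imwrite(f"pics/{n}crop.png",cv2.resize(c["img"][y0:y1,x0:x1],None,fx=4,fy=4,interpolation=cv2.INTER_CUBIC))
c=d["top"]; P=cloud(c)
print(-ext(c)[0].T@ext(c)[1])
np.set_printoptions(precision=0,suppress=True,linewidth=250)
z=P[...,2]*1000
print(z[120:232:5,200:345:6])
print(P[100:110,200:210,2].mean())
E
```

```text
[ 0.35500066 -0.0265841   1.02245319]
[[-1. -1.  2. -1. -0.  2.  1. -0. -1. -3.  2.  3.  2. -1.  0. -1. -0. -0. -0.  3. -2. -1. -5.  1. -1.]
 [ 1. -0.  1.  1. -1. -1.  4. -1.  2. -1.  1. -1.  1.  1.  0.  1.  0. -1.  1.  1. -0.  0. -5. -1. -1.]
 [-2. -0.  6.  0. -4. -1.  1.  1.  0. -0.  2.  0.  1. -3.  4. -0. -2. -2. -3. -1. -0. -1. -2. -5.  3.]
 [-2. -2.  3.  9.  5.  3. -0.  2. -3. 73. 67. 70. 65. 69. 67. 69. 68. 66. 68.  3. -3.  1. -1. -1. -2.]
 [ 1. -1.  1.  3.  4. 76.  5.  2.  7. 64.  6. -3. -1. -3. -2. -1.  3. -1. -0. -5. -2.  3. -1. -1. -0.]
 [ 3.  1. -0.  6. 75. 61. 28. 28. 38. 41. 41.  7.  4.  5.  2.  5. -1. -2.  1. -0. -1. -0. -4. -2.  1.]
 [-1. -0. -0. 35. 75. 35. 27. 32. 32. 32. 29. 27. 23. 30. 32.  8.  7.  9.  4. 10.  8. -0. -2.  3. -1.]
 [-3.  1. -3.  6. 71. 24. 29. 34. 33. 31. 30. 25. 26. 20. 19. 17. 16. 23. 21. 22.  6.  3.  5. 11. -2.]
 [-2. -3.  1.  2. 74. 26. 31. 29. 30. 33. 25. 24. 25. 18. 18. 15. 14. 14. 46. 54. 54. 10. 24. -1. -3.]
 [-0. -2.  1.  3. 73. 27. 29. 32. 33. 30. 28. 24. 25. 21. 18. 16. 14. 13. 48. 54. 52. 10. 10.  1. -1.]
 [-3. -0.  7.  4. 73. 29. 30. 32
[... 629 characters left out ...]
8.  7.  5.  9.  6. 19. 24. 21. 13. 11.  8. 11. -1.  1. -5.]
 [ 1.  1. -2.  1. -3.  0. -2.  4.  1. -3.  0.  5.  3.  5.  2.  6.  5.  9.  3.  4. 16. 25. -0. -3.  1.]
 [-1. -4.  3. -1.  2. -1. -0.  3. -3. -1.  1. -2.  2. -0. -1.  2.  3.  8.  6.  5.  9.  5.  1.  1. -1.]
 [-0.  3.  1.  2. -2.  0. -1. -0.  0. -1.  2. -0.  2. -0. -2.  1. -4. -1.  1. -1.  0.  3.  3.  3. 25.]
 [-2. -2. -2. -4. -1.  1. -1. -0. -0.  3. -0. 25. 23. -2.  1.  3. -5. -2. -1.  1.  1. -1. -0. -2. -1.]
 [ 1. -0.  1.  1. -1. -3.  2. -2. -2. -2. -2. 30. 25. -1.  1. -0. -1.  1. -1.  2.  0.  2.  1. -3. -3.]
 [ 1.  0.  0.  0.  1.  2. -1.  2. -0.  0.  2. -0. -1.  2. -1.  0. -3. -1. -0.  2. -2. -3. -0.  0.  1.]]
-6.79849270600268e-05
```

View pics/topcrop.png

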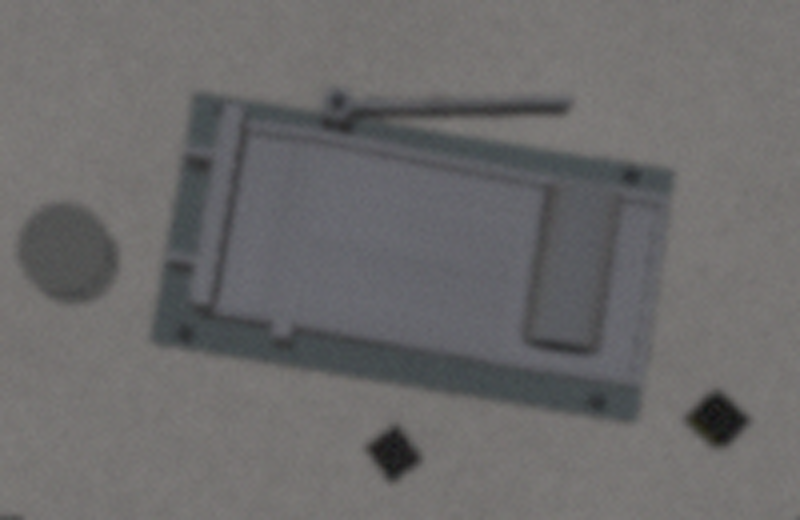

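View pics/scenecrop.png

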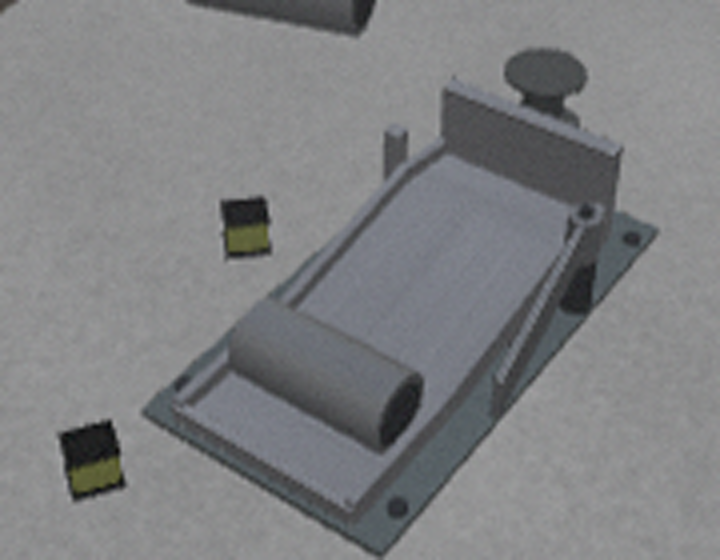

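```bash
python3 - <<'E'
import pickle; from h import *
d=pickle.load(open("c0.pkl","rb")); c=d["top"]; P=cloud(c)
def cr(p): return (np.array(p,float)+.5)/4-.5+[170,110]
np.set_printoptions(precision=4,suppress=True)
C=ray(c,[cr(p) for p in [(195,93),(674,170),(638,421),(152,344)]],0.006)
print(C)
for i in range(4): print(np.linalg.norm(C[i]-C[(i+1)%4]))
up=(C[0]-C[1])+(C[3]-C[2]); a=np.arctan2(up[1],up[0])
l=(C[3]-C[0])+(C[2]-C[1]); a2=np.arctan2(l[1],l[0])-np.pi/2
print("ang",np.degrees([a,a2]), "ctr",C.mean(0))
# refine via depth points: stop top (z~74)
z=P[...,2]; 
m=np.zeros(z.shape,bool); m[125:200,200:340]=1
yaw=a; o=C.mean(0)
R=np.array([[np.cos(yaw),-np.sin(yaw)],[np.sin(yaw),np.cos(yaw)]])
Q=(P[...,:2]-o[:2])@R
s=m&(z>.068)&(Q[...,0]>.09); print("stop x",Q[s][:,0].min(),Q[s][:,0].max(),"y",Q[s][:,1].min(),Q[s][:,1].max(),s.sum())
A=np.polyfit(Q[s][:,1],Q[s][:,0],1); print("stop slope",np.degrees(np.arctan(A[0])),A)
k=m&(z>.035)&(abs(Q[...,0]+.085)<.04)&(abs(Q[...,1])<.05)
q=Q[k]; zz=z[k]; print("core",q.mean(0),q.min(0),q.max(0),np.percentile(zz,[90,50]))
A=np.polyfit(q[:,1],q[:,0],1); print("core slope",np.degrees(np.arctan(A[0])))
H=ray(c,[cr((338,101)),cr((572,104))],0.068); print("hinge,tip",(H[:,:2]-o[:2])@R)
for n,p,h in [("a",(393,452),.026),("b",(717,420),.026),("sp",(68,252),.045)]:
    X=ray(c,cr(p),h)[0]; print(n,X,(X[:2]-o[:2])@R)
# check overlay in scene
def W(p): return np.r_[R@np.array(p[:2])+o[:2],p[2]]
for n in("top","scene"):
    im=cv2.resize(d[n]["img"],None,fx=3,fy=3)
    for p in [(-.1425,-.075,.006),(-.1425,.075,.006),(.1425,.075,.006),(.1425,-.075,.006),(.103,-.05,.074),(.103,.05,.074),(-.06,.05,.012),(-.06,-.05,.012),(.06,.05,.033),(.06,-.05,.033),(.0535,-.066,.068),(-.139,0,.018)]:
        u=proj(d[n],W(p))[0]; cv2.circle(im,tuple(int(x) for x in u*3+1),3,(0,0,255),-1)
    u=proj(d[n],W((0,0,.02)))[0]*3; x,y=int(u[0]),int(u[1]); cv2.imwrite(f"pics/{n}ov.png",im[max(0,y-260):y+260,max(0,x-300):x+300])
E
```

```text
[[ 0.6143  0.056   0.006 ]
 [ 0.5737 -0.2241  0.006 ]
 [ 0.427  -0.203   0.006 ]
 [ 0.4661  0.0767  0.006 ]]
0.28297527561875946
0.14822792058552642
0.28249471591143616
0.14963291627705294
ang [81.897  81.9377] ctr [ 0.5203 -0.0736  0.006 ]
stop x 0.10500648066941114 0.117529795623587 y -0.056705145119185736 0.054937841490762085 287
stop slope 0.40930913926533646 [0.0071 0.1112]
core [-0.0868 -0.0007] [-0.1103 -0.0477] [-0.0662  0.044 ] [0.0563 0.0522]
core slope 0.1341810675434595
hinge,tip [[ 0.056  -0.068 ]
 [-0.071  -0.0868]]
a [ 0.4055 -0.0622  0.026 ] [-0.0049  0.1152]
b [ 0.427  -0.2439  0.026 ] [-0.1818  0.0684]
sp [0.5125 0.1211 0.045 ] [0.1917 0.0351]
```

View pics/topov.png

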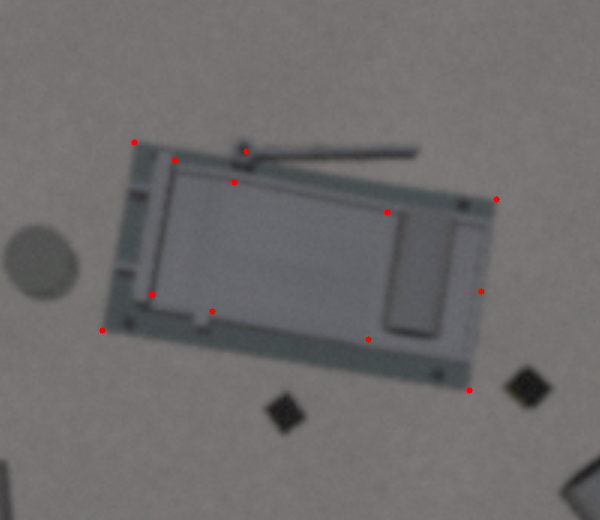

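View pics/sceneov.png

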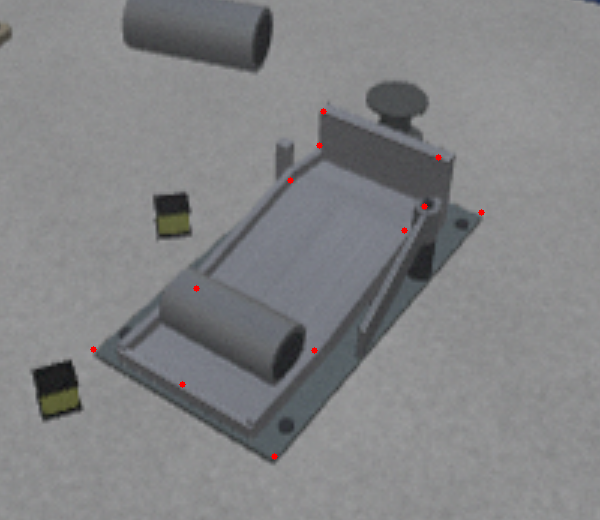

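```bash
cat >> h.py <<'E'
from scipy.spatial.transform import Rotation as Ro
YAW=np.radians(81.92); O=np.array([0.5205,-0.072])
RR=np.array([[np.cos(YAW),-np.sin(YAW)],[np.sin(YAW),np.cos(YAW)]])
def w(x,y,z): return np.r_[RR@np.array([x,y])/1000+O,z/1000]   # ramp mm -> world, z=TCP height mm
def ramp(p): return np.r_[RR.T@(np.array(p[:2])-O),p[2]]*1000
def tool(a): # tool down, x axis at world angle a(deg)
    a=np.radians(a); x=np.array([np.cos(a),np.sin(a),0]); z=np.array([0,0,-1.]); return Ro.from_matrix(np.c_[x,np.cross(z,x),z])
A0=np.degrees(YAW)-90
def rows(st,targets):
    p=np.array(st["ee_pos"]); q=Ro.from_quat(st["eef_rot"])
    for pos,a in targets:
        print(np.round(q.inv().apply(np.array(pos)-p)*1000,1), np.round(np.degrees((q.inv()*tool(a)).as_rotvec()),1))
def info(st):
    q=Ro.from_quat(st["eef_rot"]); m=q.as_matrix()
    print("t %.2f"%st["time"],"ramp",np.round(ramp(st["ee_pos"]),1),"yaw %.1f"%np.degrees(np.arctan2(m[1,0],m[0,0])),"tilt",np.round(m[:2,2],3),"F",np.round(st["ft_force"],1),"w %.3f"%st["width"])
E
python3 - <<'E'
from h import *; from bench import r
s=r.read_state(); info(s)
print(w(-126,0,60),A0)
T=[(.20,.57,.24),(.25,.53,.24),(.30,.485,.24),(.345,.44,.24),(.385,.39,.24)]
rows(s,list(zip(T,[67,58,49,40,32])))
E
```

```text
t 0.15 ramp [618.9 455.8 229.9] yaw 75.5 tilt [-0.    -0.001] F [ 0.2 -0.6 -0.6] w 0.087
[ 0.50278999 -0.19674917  0.06      ] -8.079999999999998
[-22.8  51.1 -10. ] [0.  0.1 8.5]
[-49.  109.5 -10. ] [ 0.   0.1 17.5]
[-80.1 169.2 -10. ] [ 0.   0.1 26.5]
[-112.4  224.    -9.9] [ 0.   0.1 35.5]
[-150.8  275.2   -9.9] [ 0.   0.1 43.5]
```

>>> apply_moves --increments '[{"xyz": [-23, 51, -10], "rotation": [0, 0, 8.5], "grip": 137}, {"xyz": [-49, 109, -10], "rotation": [0, 0, 17.5], "grip": 137}, {"xyz": [-80, 169, -10], "rotation": [0, 0, 26.5], "grip": 137}, {"xyz": [-112, 224, -10], "rotation": [0, 0, 35.5], "grip": 137}, {"xyz": [-151, 275, -10], "rotation": [0, 0, 43.5], "grip": 137}]'

```text
time: 0.78
ee_pos: [0.3805, 0.3951, 0.2399]
eef_rot: [0.962, 0.273, -0.0, 0.001]
ft_force: [0.4, 1.0, -0.6]
width: 0.0455
```

```bash
python3 - <<'E'
from h import *; from bench import r
s=r.read_state(); info(s); print(s["ee_pos"],s["joint_vel"])
T=[(.42,.33,.24),(.45,.27,.24),(.475,.21,.24),(.495,.15,.24),(.505,.09,.235)]
rows(s,list(zip(T,[23,14,5,-4,-8.08])))
E
```

```text
t 0.78 ramp [442.8 204.3 239.9] yaw 31.7 tilt [-0.    -0.001] F [ 0.4  1.  -0.6] w 0.045
[0.38050675 0.39507975 0.23989415] [ 0.47581181 -0.20974846  0.42685684  0.25214951 -0.0368327  -0.03684986
 -0.19941702]
[-0.6 76.1 -0. ] [0.1 0.  8.7]
[ -6.7 142.9   0. ] [ 0.1  0.  17.7]
[-1.690e+01  2.071e+02  1.000e-01] [ 0.1  0.  26.7]
[-3.150e+01  2.687e+02  2.000e-01] [ 0.1  0.  35.7]
[-54.5 325.    5.2] [ 0.1  0.  39.8]
```

>>> apply_moves --increments '[{"xyz": [-1, 62, 0], "rotation": [0, 0, 8.7]}, {"xyz": [-6, 124, 0], "rotation": [0, 0, 17.7]}, {"xyz": [-15, 186, 0], "rotation": [0, 0, 26.7]}, {"xyz": [-28, 248, 0], "rotation": [0, 0, 35.7]}, {"xyz": [-48, 308, 0], "rotation": [0, 0, 39.8]}]'

```text
$.increments[0]: bad value
```

```bash
python3 - <<'E'
from h import *; from bench import r
s=r.read_state(); info(s); print(s["ee_pos"],s["joint_vel"])
e=w(-126,-2,150); b=np.array(s["ee_pos"])
T=[b+(e-b)*k for k in (.2,.4,.6,.8,1)]
rows(s,[(t,A0) for t in T])
E
```

```text
t 0.78 ramp [442.8 204.3 239.9] yaw 31.7 tilt [-0.    -0.001] F [ 0.4  1.  -0.6] w 0.045
[0.38050675 0.39507975 0.23989415] [ 0.47581181 -0.20974846  0.42685684  0.25214951 -0.0368327  -0.03684986
 -0.19941702]
[-41.1 113.8  18.1] [ 0.1  0.  39.8]
[-82.2 227.6  36.2] [ 0.1  0.  39.8]
[-123.3  341.3   54.3] [ 0.1  0.  39.8]
[-164.4  455.1   72.4] [ 0.1  0.  39.8]
[-205.6  568.9   90.6] [ 0.1  0.  39.8]
```

>>> apply_moves --increments '[{"xyz": [-1, 62, 0], "rotation": [0, 0, 8.7], "grip": 137}, {"xyz": [-6, 124, 0], "rotation": [0, 0, 17.7], "grip": 137}, {"xyz": [-15, 186, 0], "rotation": [0, 0, 26.7], "grip": 137}, {"xyz": [-28, 248, 0], "rotation": [0, 0, 35.7], "grip": 137}, {"xyz": [-48, 308, 0], "rotation": [0, 0, 39.8], "grip": 137}]'

```text
time: 1.4
ee_pos: [0.5013, 0.1088, 0.2401]
eef_rot: [0.997, -0.072, -0.0, 0.001]
ft_force: [0.9, 0.1, -0.0]
width: 0.0401
```

```bash
python3 - <<'E'
from h import *; from bench import r
s=r.read_state(); info(s); print(s["ee_pos"],s["joint_vel"])
e=w(-126,-2,150); b=np.array(s["ee_pos"])
T=[b+(e-b)*k for k in (.2,.4,.6,.8,1)]
rows(s,[(t,A0) for t in T])
E
```

```text
t 1.40 ramp [176.3  44.4 240.1] yaw -8.3 tilt [-0.    -0.001] F [ 0.9  0.1 -0. ] w 0.040
[0.50128683 0.10882252 0.24014289] [ 0.52249426 -0.05458861  0.45802742  0.06945302 -0.00409369 -0.0049052
  0.44294277]
[ 9.5 60.4 18.1] [ 0.1 -0.  -0.2]
[ 19.  120.8  36.2] [ 0.1 -0.  -0.2]
[ 28.5 181.2  54.3] [ 0.1 -0.  -0.2]
[ 38.  241.6  72.4] [ 0.1 -0.  -0.2]
[ 47.5 302.1  90.5] [ 0.1 -0.  -0.2]
```

>>> apply_moves --increments '[{"xyz": [10, 60, 10], "rotation": [0, 0, 0], "grip": 137}, {"xyz": [19, 121, 25], "rotation": [0, 0, 0], "grip": 137}, {"xyz": [28, 181, 45], "rotation": [0, 0, 0], "grip": 137}, {"xyz": [38, 242, 65], "rotation": [0, 0, 0], "grip": 137}, {"xyz": [47.5, 302, 90], "rotation": [0, 0, -0.2], "grip": 137}]'

```text
time: 2.02
ee_pos: [0.5047, -0.1902, 0.1536]
eef_rot: [0.998, -0.07, 0.001, 0.0]
ft_force: [1.6, 0.5, 0.9]
width: 0.0406
```

```bash
python3 - <<'E'
from h import *; from bench import r, viewer
s=r.read_state(); info(s)
c=viewer.camera("wrist"); cv2.imwrite("pics/w1.png",c["img"])
c=viewer.camera("scene"); cv2.imwrite("pics/s1.png",cv2.resize(c["img"][130:330,130:380],None,fx=3,fy=3))
s=r.read_state(); info(s)
rows(s,[(w(-126,-2,z),A0) for z in (110,80,50,30)])
E
```

```text
t 2.02 ramp [-119.2   -0.9  153.6] yaw -8.1 tilt [ 0.001 -0.001] F [1.6 0.5 0.9] w 0.041
t 2.12 ramp [-124.6    1.3  151.9] yaw -8.6 tilt [-0.004 -0.004] F [-0.3  0.3 -0.7] w 0.040
[ 3.4  1.2 41.9] [ 0.3  0.2 -0.5]
[ 3.5  1.1 71.9] [ 0.3  0.2 -0.5]
[  3.6   0.9 101.9] [ 0.3  0.2 -0.5]
[  3.7   0.8 121.9] [ 0.3  0.2 -0.5]
```

View pics/w1.png

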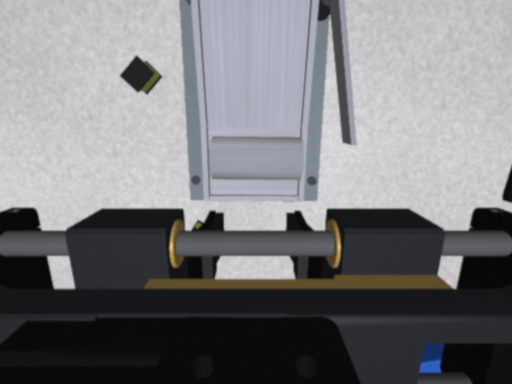

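View pics/s1.png

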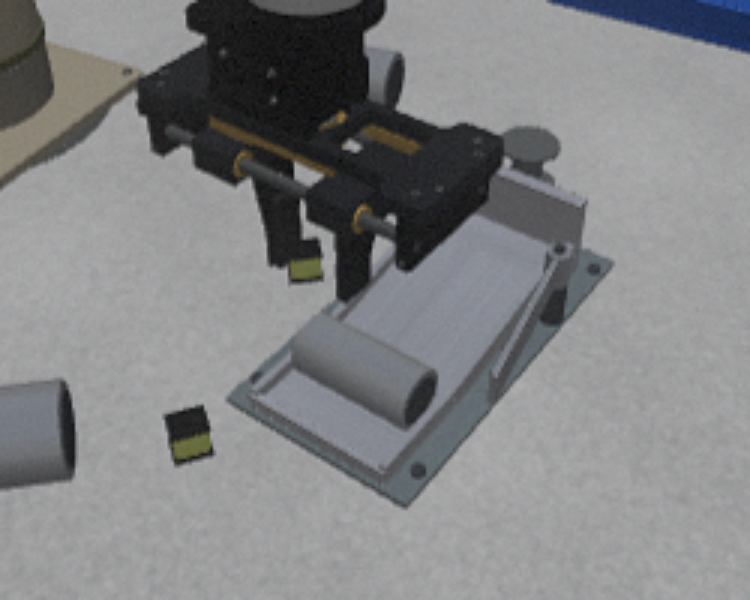

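The wrist view shows the core at about (256,158), parallel to the lip at row 195. It lies square to the tool and centred between the fingers. I'll refine the core and lip positions from this closer view.

```bash
python3 - <<'E'
from h import *; from bench import r, viewer
np.set_printoptions(precision=1,suppress=True)
c=viewer.camera("wrist"); P=cloud(c)
s=r.read_state(); info(s)
Q=np.c_[(P[...,:2].reshape(-1,2)-O)@RR,P[...,2].ravel()].reshape(P.shape)*1000
ok=(c["range_z"]>0)&(np.mgrid[:384,:512][0]<205)
for v in range(60,205,6): print(v,[tuple(np.round(np.median(Q[v-1:v+2,u-2:u+3].reshape(-1,3),0),0).astype(int)) for u in (225,255,285)])
k=ok&(Q[...,2]>40)&(Q[...,2]<60)&(abs(Q[...,0]+86)<35)&(abs(Q[...,1])<48)
q=Q[k]; print("core",k.sum(),q.mean(0),q.min(0),q.max(0),"slope",np.degrees(np.arctan(np.polyfit(q[:,1],q[:,0],1)[0])))
A=np.linalg.lstsq(np.c_[2*q[:,0],2*q[:,2],np.ones(len(q))],q[:,0]**2+q[:,2]**2,rcond=None)[0]; print("axis x,z,r",A[0],A[1],np.sqrt(A[2]+A[0]**2+A[1]**2))
# fixed r=22
from scipy.optimize import least_squares
f=least_squares(lambda a:np.hypot(q[:,0]-a[0]-a[2]*q[:,1],q[:,2]-a[1])-22,[-86,34,0],loss="soft_l1"); print(f.x)
E
```

```text
t 2.17 ramp [-121.2    0.6  152.7] yaw -8.4 tilt [-0. -0.] F [1.2 0.7 0.7] w 0.040
60 [(np.int64(-2), np.int64(30), np.int64(22)), (np.int64(-2), np.int64(1), np.int64(21)), (np.int64(-3), np.int64(-29), np.int64(22))]
66 [(np.int64(-7), np.int64(30), np.int64(21)), (np.int64(-8), np.int64(1), np.int64(21)), (np.int64(-8), np.int64(-29), np.int64(21))]
72 [(np.int64(-13), np.int64(30), np.int64(20)), (np.int64(-13), np.int64(1), np.int64(20)), (np.int64(-13), np.int64(-29), np.int64(20))]
78 [(np.int64(-18), np.int64(31), np.int64(19)), (np.int64(-18), np.int64(1), np.int64(19)), (np.int64(-19), np.int64(-29), np.int64(19))]
84 [(np.int64(-23), np.int64(31), np.int64(18)), (np.int64(-24), np.int64(1), np.int64(18)), (np.int64(-24), np.int64(-29), np.int64(18))]
90 [(np.int64(-29), np.int64(32), np.int64(17)), (np.int64(-29), np.int64(1), np.int64(17)), (np.int64(-30), np.int64(-30), np.int64(17))]
96 [(np.int64(-35), np.int64(32), np.int64(16)), (np.int64(-35), np.int64(1), np.int64(16)), (np.int64(-35), np.int64(-30), np.int64(15))]
102 [(np.int64(-41), np.int64(32), np.int64(15)), 
[... 1971 characters left out ...]
np.int64(-132), np.int64(2), np.int64(12)), (np.int64(-132), np.int64(-32), np.int64(11))]
192 [(np.int64(-137), np.int64(36), np.int64(17)), (np.int64(-137), np.int64(2), np.int64(17)), (np.int64(-138), np.int64(-32), np.int64(17))]
198 [(np.int64(-149), np.int64(38), np.int64(-1)), (np.int64(-149), np.int64(2), np.int64(-1)), (np.int64(-150), np.int64(-34), np.int64(0))]
204 [(np.int64(-157), np.int64(38), np.int64(0)), (np.int64(-157), np.int64(2), np.int64(0)), (np.int64(-158), np.int64(-34), np.int64(0))]
core 3884 [-89.2  -2.   51.5] [-111.1  -46.9   40. ] [-70.   42.9  57.4] slope 0.2556342317351493
axis x,z,r -90.99664751633739 34.00340334812609 21.275026022608703
[-91.   33.1   0. ]
```

```bash
python3 - <<'E'
from h import *; from bench import r
s=r.read_state(); info(s)
rows(s,[(w(-131,-2,z),A0) for z in (130,100,70,45,31)])
E
```

```text
t 2.17 ramp [-121.2    0.6  152.7] yaw -8.4 tilt [-0.003 -0.002] F [1.2 0.7 0.7] w 0.040
[ 2.7  9.7 22.7] [ 0.2  0.1 -0.3]
[ 2.8  9.7 52.7] [ 0.2  0.1 -0.3]
[ 2.9  9.6 82.7] [ 0.2  0.1 -0.3]
[  2.9   9.5 107.7] [ 0.2  0.1 -0.3]
[  3.    9.5 121.7] [ 0.2  0.1 -0.3]
```

>>> apply_moves --increments '[{"xyz": [3, 9.5, 20], "rotation": [0.2, 0.1, -0.3], "grip": 137}, {"xyz": [3, 9.5, 45], "rotation": [0.2, 0.1, -0.3], "grip": 137}, {"xyz": [3, 9.5, 70], "rotation": [0.2, 0.1, -0.3], "grip": 137}, {"xyz": [3, 9.5, 85], "rotation": [0.2, 0.1, -0.3], "grip": 137}, {"xyz": [3, 9.5, 85], "rotation": [0.2, 0.1, -0.3], "grip": 137}]'

```text
time: 2.8
ee_pos: [0.504, -0.2011, 0.0672]
eef_rot: [0.998, -0.07, -0.001, -0.0]
ft_force: [0.2, 0.6, -0.8]
width: 0.0403
```

```bash
python3 - <<'E'
from h import *; from bench import r
s=r.read_state(); info(s); print(np.round(s["joint_vel"],3))
rows(s,[(w(-131,-2,z),A0) for z in (50,40,31)])
rows(s,[(w(x,-2,31),A0) for x in (-129,-125)])
E
```

```text
t 2.80 ramp [-130.2   -1.8   67.2] yaw -8.1 tilt [-0.002  0.001] F [ 0.2  0.6 -0.8] w 0.040
[-0.003 -0.021  0.016 -0.024  0.012  0.013 -0.006]
[ 0.3  0.8 17.2] [-0.   0.1  0. ]
[ 0.3  0.9 27.2] [-0.   0.1  0. ]
[ 0.3  0.9 36.2] [-0.   0.1  0. ]
[ 0.3 -1.1 36.2] [-0.   0.1  0. ]
[ 0.3 -5.1 36.2] [-0.   0.1  0. ]
```

>>> apply_moves --increments '[{"xyz": [0, 1, 15], "rotation": [0, 0, 0], "grip": 137}, {"xyz": [0, 1, 28], "rotation": [0, 0, 0], "grip": 137}, {"xyz": [0, 1, 36], "rotation": [0, 0, 0], "grip": 137}, {"xyz": [0, 1, 36], "rotation": [0, 0, 0], "grip": 137}]'

```text
time: 3.3
ee_pos: [0.5033, -0.202, 0.0305]
eef_rot: [0.998, -0.071, -0.002, -0.0]
ft_force: [-0.1, 0.0, 0.6]
width: 0.04
```

```bash
python3 - <<'E'
from h import *; from bench import r, viewer
s=r.read_state(); info(s); print(np.round(s["joint_vel"],3))
c=viewer.camera("scene"); cv2.imwrite("pics/s2.png",cv2.resize(c["img"][130:330,130:380],None,fx=3,fy=3))
rows(s,[(w(x,-2,31),A0) for x in (-127,-123,-119,-115,-111)])
E
```

```text
t 3.30 ramp [-131.2   -1.2   30.5] yaw -8.1 tilt [-0.003  0.001] F [-0.1  0.   0.6] w 0.040
[-0.005 -0.017  0.009 -0.012  0.008  0.008 -0.006]
[ 0.8 -4.2 -0.5] [-0.   0.2 -0. ]
[ 0.8 -8.2 -0.5] [-0.   0.2 -0. ]
[  0.8 -12.2  -0.5] [-0.   0.2 -0. ]
[  0.8 -16.2  -0.5] [-0.   0.2 -0. ]
[  0.8 -20.2  -0.5] [-0.   0.2 -0. ]
```

View pics/s2.png

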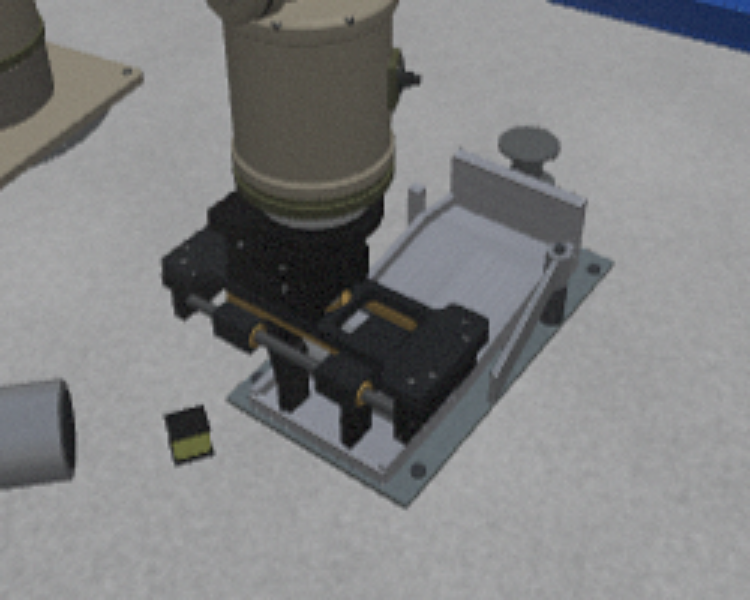

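>>> apply_moves --increments '[{"xyz": [0, -4, 0], "rotation": [0, 0, 0], "grip": 137}, {"xyz": [0, -7, 0], "rotation": [0, 0, 0], "grip": 137}, {"xyz": [0, -10, 0], "rotation": [0, 0, 0], "grip": 137}, {"xyz": [0, -13, 0], "rotation": [0, 0, 0], "grip": 137}, {"xyz": [0, -16, 0], "rotation": [0, 0, 0], "grip": 137}]'

```text
time: 3.98
ee_pos: [0.506, -0.1861, 0.0311]
eef_rot: [0.998, -0.07, -0.001, -0.0]
ft_force: [0.3, 0.5, 0.0]
width: 0.0402
```

```bash
cat > st.py <<'E'
from h import *; from bench import r, viewer
import sys
s=r.read_state(); info(s)
c=viewer.camera("wrist"); P=cloud(c)
cv2.imwrite("pics/w_%s.png"%sys.argv[1],c["img"])
Q=np.c_[(P[...,:2].reshape(-1,2)-O)@RR,P[...,2].ravel()].reshape(P.shape)*1000
x0=ramp(s["ee_pos"])[0]+30
tr=np.interp(Q[...,0],[-60,60,103],[12,33,27])
k=(c["range_z"]>0)&(np.mgrid[:384,:512][0]<260)&(Q[...,2]>tr+27)&(Q[...,2]<tr+50)&(Q[...,0]>x0-15)&(Q[...,0]<x0+45)&(abs(Q[...,1])<48)&(Q[...,0]<100)
q=Q[k]
from scipy.optimize import least_squares
f=least_squares(lambda a:np.hypot(q[:,0]-a[0]-a[2]*q[:,1],q[:,2]-a[1])-22,[x0,40,0],loss="soft_l1").x
print("core n",len(q),"x %.1f z %.1f yaw %.1f deg"%(f[0],f[1],-np.degrees(f[2])),"y range",np.round(np.percentile(q[:,1],[1,99]),0),"gap to finger front %.1f"%(f[0]-22-ramp(s["ee_pos"])[0]-9.5))
print(np.round(q.min(0)),np.round(q.max(0)))
E
python3 st.py 3
```

```text
t 3.98 ramp [-115.    -1.6   31.1] yaw -8.1 tilt [-0.002  0.001] F [0.3 0.5 0. ] w 0.040
core n 12219 x -82.5 z 33.1 yaw -0.2 deg y range [-46.  42.] gap to finger front 1.0
[-100.  -47.   39.] [-61.  43.  57.]
```

View pics/w_3.png

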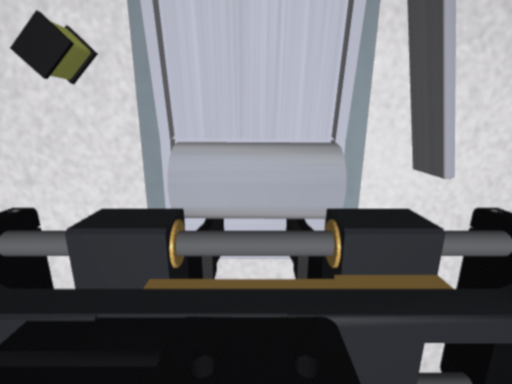

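The wrist view shows the core at (258,180), spanning columns 170–345. It is square, against the fingers and between the rails. I'll keep pushing.

>>> apply_moves --increments '[{"xyz": [0, -4, 0], "rotation": [0, 0, 0], "grip": 137}, {"xyz": [0, -8, 0], "rotation": [0, 0, 0], "grip": 137}, {"xyz": [0, -12, 0], "rotation": [0, 0, 0], "grip": 137}, {"xyz": [0, -16, 0], "rotation": [0, 0, 0], "grip": 137}, {"xyz": [0, -20, 0], "rotation": [0, 0, 0], "grip": 137}]'

```text
time: 4.65
ee_pos: [0.5089, -0.1655, 0.031]
eef_rot: [0.998, -0.07, -0.001, -0.001]
ft_force: [-1.2, -2.4, -0.1]
width: 0.0403
```

```bash
python3 st.py 4
```

```text
t 4.65 ramp [-94.2  -1.6  31. ] yaw -8.1 tilt [-0.003  0.001] F [-1.2 -2.4 -0.1] w 0.040
core n 11811 x -61.9 z 33.2 yaw 0.0 deg y range [-46.  42.] gap to finger front 0.9
[-79. -47.  42.] [-41.  43.  58.]
```

>>> apply_moves --increments '[{"xyz": [0, -5, -0.8], "rotation": [0, 0, 0], "grip": 137}, {"xyz": [0, -10, -1.6], "rotation": [0, 0, 0], "grip": 137}, {"xyz": [0, -15, -2.5], "rotation": [0, 0, 0], "grip": 137}, {"xyz": [0, -20, -3.4], "rotation": [0, 0, 0], "grip": 137}, {"xyz": [0, -25, -4.3], "rotation": [0, 0, 0], "grip": 137}]'

```text
time: 5.32
ee_pos: [0.5126, -0.1399, 0.0354]
eef_rot: [0.998, -0.07, -0.001, -0.001]
ft_force: [-0.7, -2.2, 0.9]
width: 0.0402
```

```bash
python3 st.py 5
```

```text
t 5.33 ramp [-68.4  -1.7  35.4] yaw -8.0 tilt [-0.002  0.002] F [-0.7 -2.2  0.9] w 0.040
core n 11813 x -36.0 z 37.8 yaw -0.0 deg y range [-46.  42.] gap to finger front 0.8
[-53. -47.  47.] [-16.  43.  62.]
```

>>> apply_moves --increments '[{"xyz": [0, -5, -0.9], "rotation": [0, 0, 0], "grip": 137}, {"xyz": [0, -10, -1.8], "rotation": [0, 0, 0], "grip": 137}, {"xyz": [0, -15, -2.7], "rotation": [0, 0, 0], "grip": 137}, {"xyz": [0, -20, -3.5], "rotation": [0, 0, 0], "grip": 137}, {"xyz": [0, -25, -4.4], "rotation": [0, 0, 0], "grip": 137}]'

```text
time: 6.0
ee_pos: [0.5163, -0.114, 0.0399]
eef_rot: [0.998, -0.07, -0.001, -0.001]
ft_force: [-0.3, -1.6, 1.2]
width: 0.0403
```

```bash
python3 st.py 6
```

```text
t 6.00 ramp [-42.2  -1.7  39.9] yaw -8.0 tilt [-0.002  0.002] F [-0.3 -1.6  1.2] w 0.040
core n 11850 x -9.9 z 42.4 yaw 0.1 deg y range [-46.  42.] gap to finger front 0.8
[-27. -47.  51.] [11. 43. 66.]
```

>>> apply_moves --increments '[{"xyz": [0, -5, -0.9], "rotation": [0, 0, 0], "grip": 137}, {"xyz": [0, -10, -1.8], "rotation": [0, 0, 0], "grip": 137}, {"xyz": [0, -15, -2.7], "rotation": [0, 0, 0], "grip": 137}, {"xyz": [0, -20, -3.5], "rotation": [0, 0, 0], "grip": 137}, {"xyz": [0, -25, -4.4], "rotation": [0, 0, 0], "grip": 137}]'

```text
time: 6.68
ee_pos: [0.52, -0.0881, 0.0445]
eef_rot: [0.998, -0.069, -0.001, -0.001]
ft_force: [-0.9, -2.3, 0.9]
width: 0.0405
```

```bash
python3 st.py 7
```

```text
t 6.67 ramp [-16.   -1.8  44.5] yaw -7.9 tilt [-0.002  0.003] F [-0.9 -2.3  0.9] w 0.040
core n 11885 x 16.4 z 47.0 yaw 0.1 deg y range [-45.  42.] gap to finger front 0.9
[ -1. -47.  56.] [37. 43. 71.]
```

>>> apply_moves --increments '[{"xyz": [0, -5, -0.9], "rotation": [0, 0, 0], "grip": 137}, {"xyz": [0, -10, -1.8], "rotation": [0, 0, 0], "grip": 137}, {"xyz": [0, -15, -2.7], "rotation": [0, 0, 0], "grip": 137}, {"xyz": [0, -20, -3.5], "rotation": [0, 0, 0], "grip": 137}, {"xyz": [0, -25, -4.4], "rotation": [0, 0, 0], "grip": 137}]'

```text
time: 7.35
ee_pos: [0.5237, -0.0621, 0.049]
eef_rot: [0.998, -0.069, -0.001, -0.001]
ft_force: [-0.4, -1.6, 0.9]
width: 0.0406
```

```bash
python3 st.py 8
```

```text
t 7.35 ramp [10.2 -1.7 49. ] yaw -7.9 tilt [-0.002  0.003] F [-0.4 -1.6  0.9] w 0.041
core n 12019 x 42.5 z 51.7 yaw 0.2 deg y range [-45.  42.] gap to finger front 0.8
[ 25. -47.  60.] [64. 44. 75.]
```

>>> apply_moves --increments '[{"xyz": [0, -4, -0.7], "rotation": [0, 0, 0], "grip": 137}, {"xyz": [0, -8, -1.4], "rotation": [0, 0, 0], "grip": 137}, {"xyz": [0, -11, -2], "rotation": [0, 0, 0], "grip": 137}, {"xyz": [0, -13, -2.3], "rotation": [0, 0, 0], "grip": 137}]'

```text
time: 7.9
ee_pos: [0.5257, -0.0482, 0.0515]
eef_rot: [0.998, -0.068, -0.001, -0.002]
ft_force: [-0.6, -1.9, 0.5]
width: 0.0402
```

```bash
python3 st.py 9
```

```text
t 7.90 ramp [24.3 -1.8 51.5] yaw -7.8 tilt [-0.002  0.004] F [-0.6 -1.9  0.5] w 0.040
core n 12493 x 56.6 z 54.1 yaw 0.2 deg y range [-45.  42.] gap to finger front 0.8
[ 39. -47.  57.] [78. 44. 78.]
```

>>> apply_moves --increments '[{"xyz": [0, -4, -0.5], "rotation": [0, 0, 0], "grip": 137}, {"xyz": [0, -8, -0.5], "rotation": [0, 0, 0], "grip": 137}, {"xyz": [0, -13, 0], "rotation": [0, 0, 0], "grip": 137}, {"xyz": [0, -19, 0], "rotation": [0, 0, 0], "grip": 137}, {"xyz": [0, -22, 0], "rotation": [0, 0, 0], "grip": 137}]'

```text
time: 8.57
ee_pos: [0.5288, -0.0254, 0.0515]
eef_rot: [0.998, -0.068, -0.001, -0.002]
ft_force: [0.3, -0.7, -0.3]
width: 0.0401
```

```bash
python3 st.py 10; python3 - <<'E'
from bench import viewer; import cv2
c=viewer.camera("scene"); cv2.imwrite("pics/s10.png",cv2.resize(c["img"][130:330,130:380],None,fx=3,fy=3))
E
```

```text
t 8.57 ramp [47.3 -1.7 51.5] yaw -7.8 tilt [-0.002  0.004] F [ 0.3 -0.7 -0.3] w 0.040
core n 11528 x 80.7 z 51.6 yaw -0.4 deg y range [-45.  42.] gap to finger front 2.0
[ 62. -47.  59.] [100.  43.  76.]
```

View pics/w_10.png

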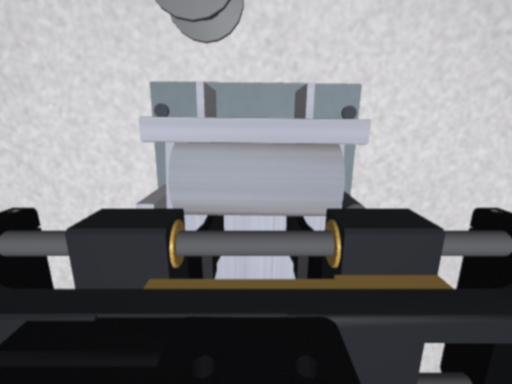

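View pics/s10.png

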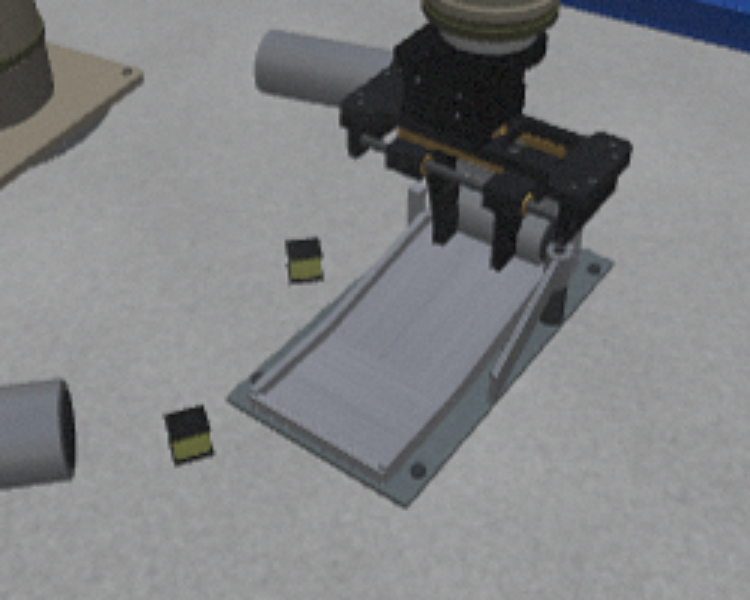

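The wrist view shows the core at (256,178) resting parallel against the stop bar at row 130. The fit gives x=80.7 against 81. The scene view agrees. I'll back off, rise, and go round to the outside of the keeper.

>>> apply_moves --increments '[{"xyz": [0, 6, 0], "rotation": [0, 0, 0], "grip": 137}, {"xyz": [0, 16, -6], "rotation": [0, 0, 0], "grip": 137}, {"xyz": [0, 26, -25], "rotation": [0, 0, 0], "grip": 137}, {"xyz": [5, 35, -50], "rotation": [0, 0, 0], "grip": 180}, {"xyz": [30, 50, -65], "rotation": [0, 0, 0], "grip": 255}]'

```text
time: 9.3
ee_pos: [0.5522, -0.0802, 0.119]
eef_rot: [0.998, -0.068, -0.0, -0.003]
ft_force: [0.5, -0.8, -0.2]
width: 0.0275
```

```bash
python3 - <<'E'
from h import *; from bench import r
s=r.read_state(); info(s)
rows(s,[(w(-20,-75,120),A0),(w(-31,-115,120),A0),(w(-31,-115,90),A0),(w(-31,-115,70),A0),(w(-31,-115,57),A0)])
E
```

```text
t 9.30 ramp [ -3.7 -32.5 119. ] yaw -7.8 tilt [-0.     0.005] F [ 0.5 -0.8 -0.2] w 0.028
[42.4 16.5 -1.1] [-0.3  0.   0.3]
[82.3 27.7 -1.2] [-0.3  0.   0.3]
[82.3 27.8 28.8] [-0.3  0.   0.3]
[82.4 27.9 48.8] [-0.3  0.   0.3]
[82.4 28.  61.8] [-0.3  0.   0.3]
```

Before descending, I'll check the core and the keeper.

>>> apply_moves --increments '[{"xyz": [40, 16, -1], "rotation": [0, 0, 0.3], "grip": 255}, {"xyz": [70, 26, -1], "rotation": [0, 0, 0.3], "grip": 255}, {"xyz": [82, 28, -1], "rotation": [0, 0, 0.3], "grip": 255}, {"xyz": [82, 28, -1], "rotation": [0, 0, 0.3], "grip": 255}]'

```text
time: 9.8
ee_pos: [0.6295, -0.1196, 0.1203]
eef_rot: [0.997, -0.071, -0.0, -0.002]
ft_force: [-1.1, -0.2, -0.2]
width: 0.001
```

```bash
python3 - <<'E'
from h import *; from bench import r, viewer
c=viewer.camera("wrist"); cv2.imwrite("pics/w11.png",c["img"]); P=cloud(c)
s=r.read_state(); info(s)
Q=np.c_[(P[...,:2].reshape(-1,2)-O)@RR,P[...,2].ravel()].reshape(P.shape)*1000
k=(abs(Q[...,2]-66)<5)&(Q[...,1]<-60)&(Q[...,1]>-100)&(Q[...,0]<45)&(Q[...,0]>-80)&(np.mgrid[:384,:512][0]<205)
q=Q[k]; print(len(q),q.min(0),q.max(0)); f=np.polyfit(q[:,0],q[:,1],1); print("theta",np.pi/2+np.arctan(f[0]),"y at hinge x",np.polyval(f,53.5),"y at -31",np.polyval(f,-31))
c=viewer.camera("top"); cv2.imwrite("pics/t11.png",cv2.resize(c["img"][110:240,170:370],None,fx=3,fy=3)); 
rows(s,[(w(-31,-115,z),A0) for z in (90,70,57)])
E
```

```text
t 9.85 ramp [ -31.4 -114.1  120.1] yaw -8.1 tilt [-0.001  0.005] F [0.5 0.  0.2] w 0.000
784 [-32.01788053 -84.09347447  61.06876682] [ 44.98785784 -63.24590468  70.87414071]
theta 1.7476805166175169 y at hinge x -66.6890037260126 y at -31 -81.79357806070888
[ 0.9 -0.2 30.1] [-0.3  0.1 -0. ]
[ 1.  -0.1 50.1] [-0.3  0.1 -0. ]
[ 1.  -0.  63.1] [-0.3  0.1 -0. ]
```

View pics/w11.png

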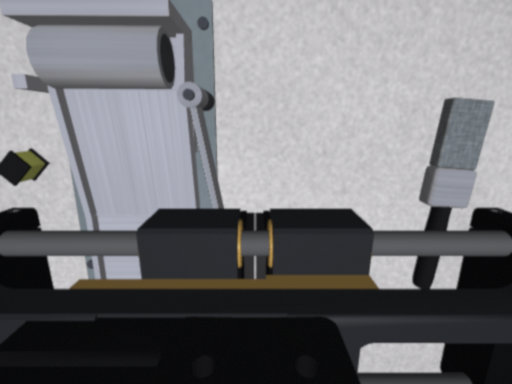

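View pics/t11.png

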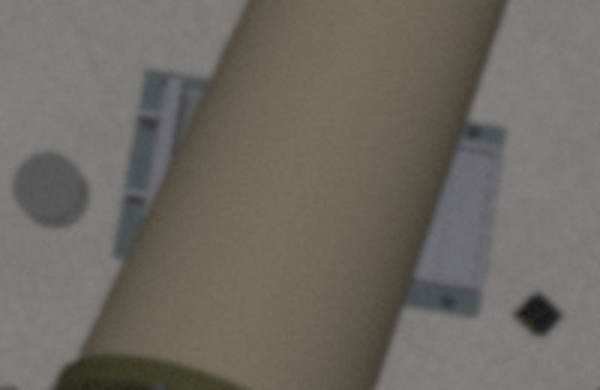

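The wrist view shows the core still against the stop at (100,55), the keeper hinge at (190,95), and the bar running down to (215,205). The top view is mostly blocked by the arm. Keeper angle is about 1.75, and the fingers are clear on its outer side. I'll descend.

>>> apply_moves --increments '[{"xyz": [1, 0, 30], "rotation": [-0.3, 0, 0], "grip": 255}, {"xyz": [1, 0, 52], "rotation": [-0.3, 0, 0], "grip": 255}, {"xyz": [1, 0, 63], "rotation": [-0.3, 0, 0], "grip": 255}, {"xyz": [1, 0, 63], "rotation": [-0.3, 0, 0], "grip": 255}]'

```text
time: 10.4
ee_pos: [0.6293, -0.1182, 0.057]
eef_rot: [0.998, -0.071, -0.001, -0.0]
ft_force: [-0.2, -0.6, -0.5]
width: 0.0004
```

```bash
cat > arc.py <<'E'
from h import *; from bench import r
import sys
s=r.read_state(); info(s)
T=[]
for th in map(float,sys.argv[1:]):
    d=np.array([-np.sin(th),np.cos(th)]); n=np.array([-np.cos(th),-np.sin(th)])
    p=np.array([53.5,-66])+85*d+(2.5+9.5*abs(np.cos(th))+15*abs(np.sin(th)))*n
    print(th,np.round(p,1)); T.append((w(p[0],p[1],57),A0))
rows(s,T)
E
python3 arc.py 1.85 1.75 1.65 1.55 1.45
```

```text
t 10.40 ramp [ -30.5 -114.2   57. ] yaw -8.1 tilt [-0.002  0.001] F [-0.2 -0.6 -0.5] w 0.000
1.85 [ -22.8 -108.2]
1.75 [-26.8 -99.8]
1.65 [-29.8 -90.9]
1.55 [-31.8 -81.9]
1.45 [-33.1 -74.2]
[-6.  -7.6  0. ] [-0.   0.1 -0. ]
[-14.4  -3.7   0. ] [-0.   0.1 -0. ]
[-23.3  -0.7   0. ] [-0.   0.1 -0. ]
[-32.3   1.4   0.1] [-0.   0.1 -0. ]
[-40.    2.7   0.1] [-0.   0.1 -0. ]
```

>>> apply_moves --increments '[{"xyz": [-7, 0, 0], "rotation": [0, 0, 0], "grip": 255}, {"xyz": [-14, 0, 0], "rotation": [0, 0, 0], "grip": 255}, {"xyz": [-22, 0, 0], "rotation": [0, 0, 0], "grip": 255}, {"xyz": [-31, 1, 0], "rotation": [0, 0, 0], "grip": 255}, {"xyz": [-39, 2, 0], "rotation": [0, 0, 0], "grip": 255}]'

```text
time: 11.02
ee_pos: [0.5899, -0.1145, 0.0572]
eef_rot: [0.998, -0.07, -0.001, -0.0]
ft_force: [1.8, -0.2, 0.4]
width: 0.0006
```

```bash
python3 arc.py 1.35 1.25 1.15 1.05 0.95
```

```text
t 11.03 ramp [-32.4 -74.7  57.2] yaw -8.1 tilt [-0.002  0.001] F [ 1.8 -0.2  0.4] w 0.001
1.35 [-33.6 -66.1]
1.25 [-33.4 -57.9]
1.15 [-32.3 -49.6]
1.05 [-30.3 -41.3]
0.95 [-27.4 -33. ]
[-8.5  1.3  0.2] [-0.   0.1 -0. ]
[-16.7   1.    0.3] [-0.   0.1 -0. ]
[-25.1  -0.1   0.3] [-0.   0.1 -0. ]
[-33.4  -2.1   0.3] [-0.   0.1 -0. ]
[-41.7  -5.    0.3] [-0.   0.1 -0. ]
```

>>> apply_moves --increments '[{"xyz": [-8.5, 1, 0], "rotation": [0, 0, 0], "grip": 255}, {"xyz": [-16.5, 1, 0], "rotation": [0, 0, 0], "grip": 255}, {"xyz": [-25, 0, 0], "rotation": [0, 0, 0], "grip": 255}, {"xyz": [-33.5, -2, 0], "rotation": [0, 0, 0], "grip": 255}, {"xyz": [-41.5, -5, 0], "rotation": [0, 0, 0], "grip": 255}]'

```text
time: 11.65
ee_pos: [0.549, -0.1035, 0.0574]
eef_rot: [0.998, -0.071, -0.001, -0.0]
ft_force: [0.7, 0.0, 0.2]
width: 0.0007
```

```bash
python3 arc.py 0.85 0.75 0.65 0.55 0.45; python3 - <<'E'
from bench import viewer; import cv2
c=viewer.camera("scene"); cv2.imwrite("pics/s12.png",cv2.resize(c["img"][130:330,130:380],None,fx=3,fy=3))
c=viewer.camera("wrist"); cv2.imwrite("pics/w12.png",c["img"])
E
```

```text
t 11.65 ramp [-27.2 -32.6  57.4] yaw -8.1 tilt [-0.002  0.001] F [0.7 0.  0.2] w 0.001
0.85 [-23.6 -25. ]
0.75 [-18.8 -17.2]
0.65 [-13.2  -9.9]
0.55 [-6.6 -3.2]
0.45 [0.7 2.9]
[-7.7 -3.6  0.4] [-0.   0.1 -0. ]
[-15.4  -8.4   0.4] [-0.   0.1 -0. ]
[-22.7 -14.    0.4] [-0.   0.1 -0. ]
[-29.5 -20.6   0.4] [-0.   0.1 -0. ]
[-35.5 -27.9   0.4] [-0.   0.1 -0. ]
```

View pics/s12.png

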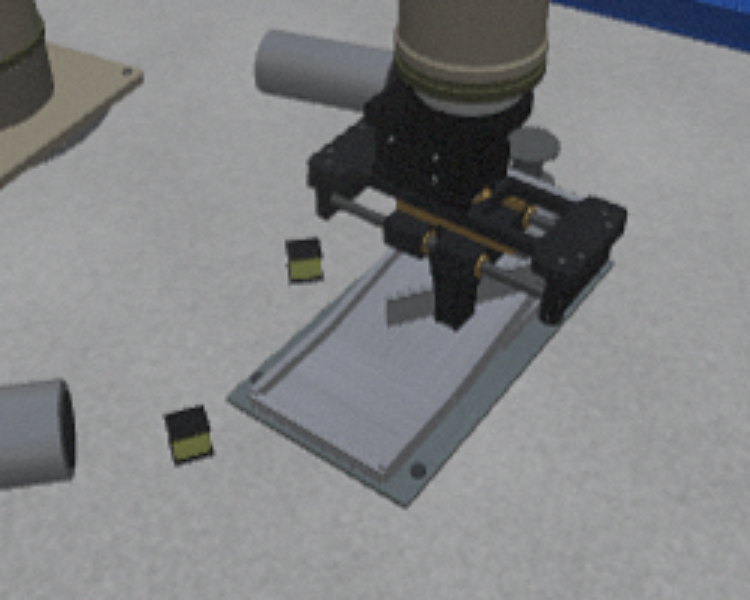

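View pics/w12.png

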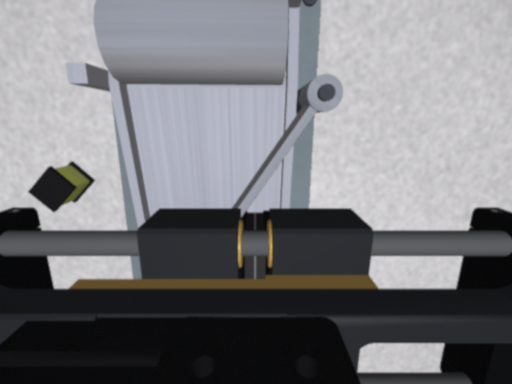

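The scene view shows the fingers at (455,290) swinging the bar, whose tip is at (390,310). The wrist view shows the core still seated at (195,40) and the bar running from its hinge at (325,92) down to (240,205). I'll continue the arc.

>>> apply_moves --increments '[{"xyz": [-7.7, -3.6, 0], "rotation": [0, 0, 0], "grip": 255}, {"xyz": [-15.4, -8.4, 0], "rotation": [0, 0, 0], "grip": 255}, {"xyz": [-22.7, -14, 0], "rotation": [0, 0, 0], "grip": 255}, {"xyz": [-29.5, -20.5, 0], "rotation": [0, 0, 0], "grip": 255}, {"xyz": [-35.5, -28, 0], "rotation": [0, 0, 0], "grip": 255}]'

```text
time: 12.38
ee_pos: [0.5171, -0.0699, 0.0574]
eef_rot: [0.998, -0.07, -0.001, -0.001]
ft_force: [1.1, 0.7, 0.1]
width: 0.0002
```

```bash
python3 arc.py 0.37 0.29 0.21 0.13 0.07 0
```

```text
t 12.38 ramp [ 1.6  3.7 57.4] yaw -8.1 tilt [-0.002  0.002] F [1.1 0.7 0.1] w 0.000
0.37 [7.1 7.2]
0.29 [14.  10.9]
0.21 [21.2 14. ]
0.13 [28.7 16.5]
0.07 [34.6 17.9]
0.0 [41.5 19. ]
[-3.5 -5.5  0.4] [-0.1  0.1  0. ]
[ -7.2 -12.3   0.4] [-0.1  0.1  0. ]
[-10.3 -19.6   0.5] [-0.1  0.1  0. ]
[-12.8 -27.1   0.5] [-0.1  0.1  0. ]
[-14.2 -32.9   0.5] [-0.1  0.1  0. ]
[-15.3 -39.9   0.5] [-0.1  0.1  0. ]
```

>>> apply_moves --increments '[{"xyz": [-3.5, -5.5, 0], "rotation": [0, 0, 0], "grip": 255}, {"xyz": [-7, -12.5, 0], "rotation": [0, 0, 0], "grip": 255}, {"xyz": [-10, -19.5, 0], "rotation": [0, 0, 0], "grip": 255}, {"xyz": [-13, -27, 0], "rotation": [0, 0, 0], "grip": 255}, {"xyz": [-14, -33, 0], "rotation": [0, 0, 0], "grip": 255}]'

```text
time: 13.0
ee_pos: [0.5077, -0.0346, 0.0574]
eef_rot: [0.998, -0.07, -0.001, -0.001]
ft_force: [0.6, -0.2, -0.3]
width: 0.0007
```

```bash
python3 arc.py 0; python3 - <<'E'
from bench import viewer; import cv2
c=viewer.camera("wrist"); cv2.imwrite("pics/w13.png",c["img"])
E
```

```text
t 13.00 ramp [35.2 18.  57.4] yaw -8.0 tilt [-0.003  0.002] F [ 0.6 -0.2 -0.3] w 0.001
0.0 [41.5 19. ]
[-1.  -6.3  0.5] [-0.1  0.2  0. ]
```

View pics/w13.png

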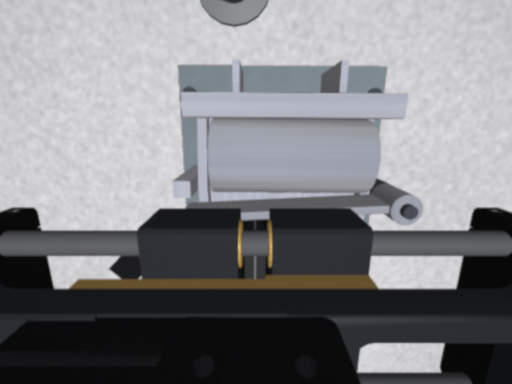

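The wrist view shows the bar crossing the track at row 203, nearly shut, with the core behind it at (293,155). I'll finish slowly and watch the force.

>>> apply_moves --increments '[{"xyz": [-1, -2, 0], "rotation": [0, 0, 0], "grip": 255}, {"xyz": [-1, -4, 0], "rotation": [0, 0, 0], "grip": 255}, {"xyz": [-1, -5.5, 0], "rotation": [0, 0, 0], "grip": 255}, {"xyz": [-1, -6.5, 0], "rotation": [0, 0, 0], "grip": 255}, {"xyz": [-1, -6.5, 0], "rotation": [0, 0, 0], "grip": 255}]'

```text
time: 13.68
ee_pos: [0.5072, -0.0291, 0.0573]
eef_rot: [0.998, -0.071, -0.002, 0.0]
ft_force: [-1.4, -6.4, 1.8]
width: 0.0001
```

>>> apply_moves --increments '[{"xyz": [0, -1.5, 0], "rotation": [0, 0, 0], "grip": 255}, {"xyz": [0, -3, 0], "rotation": [0, 0, 0], "grip": 255}, {"xyz": [0, -3, 0], "rotation": [0, 0, 0], "grip": 255}]'

```text
time: 14.05
ee_pos: [0.5072, -0.0289, 0.0573]
eef_rot: [0.997, -0.072, -0.002, 0.001]
ft_force: [-2.6, -11.1, 3.3]
width: 0.0004
```

```bash
python3 arc.py 0; python3 - <<'E'
from bench import viewer; import cv2
c=viewer.camera("wrist"); cv2.imwrite("pics/w14.png",c["img"])
E
```

```text
t 14.05 ramp [40.8 19.2 57.3] yaw -8.2 tilt [-0.004 -0.003] F [ -2.6 -11.1   3.3] w 0.000
0.0 [41.5 19. ]
[ 0.2 -0.7  0.3] [ 0.2  0.2 -0.2]
```

View pics/w14.png

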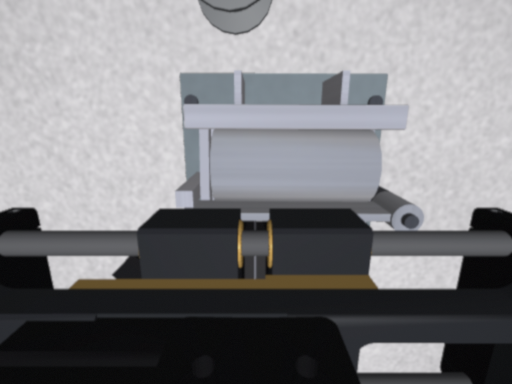

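The fingers stopped moving while the force rose from 6 N to 11 N, so the keeper is at its limit. The wrist view shows the bar straight across at row 211, against the post at (188,195). I'll back away and rise.

>>> apply_moves --increments '[{"xyz": [0, 4, 0], "rotation": [0, 0, 0], "grip": 255}, {"xyz": [0, 14, 0], "rotation": [0, 0, 0], "grip": 255}, {"xyz": [0, 30, -10], "rotation": [0, 0, 0], "grip": 255}, {"xyz": [0, 55, -40], "rotation": [0, 0, 0], "grip": 255}, {"xyz": [0, 80, -80], "rotation": [0, 0, 0], "grip": 255}]'

```text
time: 14.72
ee_pos: [0.4952, -0.1095, 0.1386]
eef_rot: [0.997, -0.072, -0.002, 0.002]
ft_force: [0.4, 0.2, 0.4]
width: 0.0002
```

>>> apply_moves --increments '[{"xyz": [0, 50, -30], "rotation": [0, 0, 0], "grip": 255}, {"xyz": [0, 90, -50], "rotation": [0, 0, 0], "grip": 255}, {"xyz": [0, 120, -60], "rotation": [0, 0, 0], "grip": 255}, {"xyz": [0, 120, -60], "rotation": [0, 0, 0], "grip": 255}]'

```text
time: 15.22
ee_pos: [0.4774, -0.2316, 0.2006]
eef_rot: [0.997, -0.075, -0.001, 0.002]
ft_force: [0.1, 0.4, -0.0]
width: 0.0006
```

```bash
python3 - <<'E'
from h import *; from bench import r, viewer
s=r.read_state(); info(s)
c=viewer.camera("wrist"); cv2.imwrite("pics/w15.png",c["img"])
P=cloud(c); Q=np.c_[(P[...,:2].reshape(-1,2)-O)@RR,P[...,2].ravel()].reshape(P.shape)*1000
k=(np.mgrid[:384,:512][0]<205)&(abs(Q[...,2]-66)<4)&(Q[...,0]<57)&(Q[...,0]>20)&(Q[...,1]>-52)&(Q[...,1]<52)
q=Q[k]; print(len(q)); f=np.polyfit(q[:,1],q[:,0],1); print("keeper theta",-np.arctan(f[0]),f)
k=(np.mgrid[:384,:512][0]<205)&(Q[...,2]>69)&(Q[...,2]<80)&(abs(Q[...,0]-81)<15)&(abs(Q[...,1])<44); q=Q[k]; print("core top",len(q),q.mean(0),np.degrees(np.arctan(np.polyfit(q[:,1],q[:,0],1)[0])))
c=viewer.camera("scene"); cv2.imwrite("pics/s15.png",cv2.resize(c["img"][130:330,130:380],None,fx=3,fy=3))
c=viewer.camera("top"); cv2.imwrite("pics/t15.png",cv2.resize(c["img"][100:250,150:390],None,fx=3,fy=3))
E
```

```text
t 15.22 ramp [-164.1   20.2  200.6] yaw -8.6 tilt [-0.003 -0.004] F [ 0.1  0.4 -0. ] w 0.001
0Traceback (most recent call last):
  File "<stdin>", line 6, in <module>
    raise TypeError("expected non-empty vector for x")
TypeError: expected non-empty vector for x
```

View pics/w15.png

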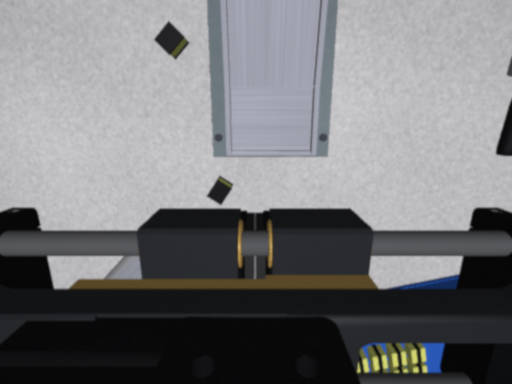

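The wrist view is now too far downhill to show the keeper, but it does show both coils undisturbed at (172,40) and (220,190). I'll use the other cameras.

```bash
python3 - <<'E'
from h import *; from bench import r, viewer
c=viewer.camera("scene"); cv2.imwrite("pics/s15.png",cv2.resize(c["img"][130:330,130:380],None,fx=3,fy=3))
P=cloud(c); Q=np.c_[(P[...,:2].reshape(-1,2)-O)@RR,P[...,2].ravel()].reshape(P.shape)*1000
k=(Q[...,2]>46)&(Q[...,2]<66)&(Q[...,0]<57)&(Q[...,0]>20)&(Q[...,1]>-48)&(Q[...,1]<48)
q=Q[k]; print(len(q))
if len(q)>20: f=np.polyfit(q[:,1],q[:,0],1); print("scene keeper theta",-np.arctan(f[0]),f)
c=viewer.camera("top"); cv2.imwrite("pics/t15.png",cv2.resize(c["img"][100:250,150:390],None,fx=3,fy=3))
P=cloud(c); Q=np.c_[(P[...,:2].reshape(-1,2)-O)@RR,P[...,2].ravel()].reshape(P.shape)*1000
k=(Q[...,2]>69)&(Q[...,2]<82)&(abs(Q[...,0]-81)<14)&(abs(Q[...,1])<44); q=Q[k]; print("core top",len(q)); 
if len(q)>20: print(q.mean(0))
E
```

```text
294
scene keeper theta -0.005536335679294599 [5.53639224e-03 5.04877497e+01]
core top 469
[81.0495451   0.24229612 72.61297207]
```

View pics/s15.png

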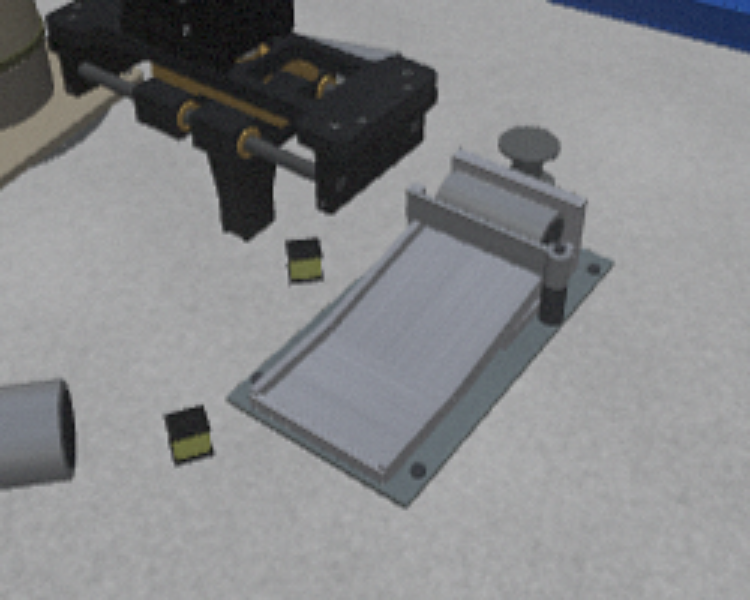

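View pics/t15.png

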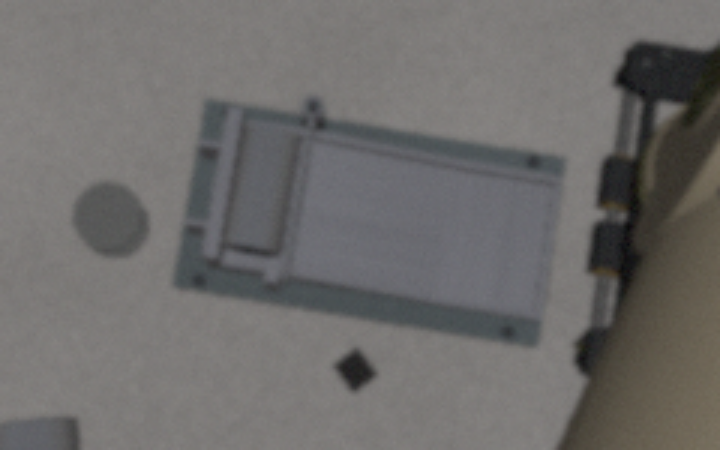

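The scene view shows the keeper straight across the track from (410,205) to (560,250), with the core behind it against the stop at (500,205). The top view agrees, with the core at (260,190) and the spool and coil in place. The keeper angle is about 0 rad, the core is at x≈81, and nothing touches the arm. I'll hand in the job.

```bash
python3 -c "
from bench import r
print(r.close_job()); print(r.read_state()['time'])"
```

```text
the job is handed in; nothing more can be done
None
the job is handed in; nothing more can be done
```

The core is home against the end stop and the keeper is shut behind it; I handed the job in at about 15.3 s of the 54 s allowed.

- **Core:** I pushed it with the sides of the half-open fingers, from the apron up the slope and over the crest. Every check up to the crest showed it square and against the fingers. Past the crest it ran the last few millimetres to the stop by itself, with the fingers following close behind. The last top view put it at x ≈ 81.0 mm, where the seat is 81 mm.
- **Keeper:** I swung it shut with the closed fingers. At the end the fingers stopped moving while the force rose from 6 N to 11 N, so it is at its limit. After I backed off, the scene camera measured its angle as −0.006 rad, which is zero within measurement error.
- **Surroundings:** Both coils and the spool looked undisturbed in the last pictures, and the arm was clear of everything. The highest wrist force I read was about 12 N.

**Checks that failed or disagreed:** one move call was refused because I left out the grip value, and nothing moved. The first keeper check from the wrist camera failed because the keeper was out of its view, so I used the scene and top cameras instead. The scene camera placed the bar about 50.5 mm along the ramp; its near face should be at 51 mm, which is within calibration error.

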